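# Weed out the weak spring clip on the blade gauge

## Task

Three spring clips are pushed part way down on the upright blades of the clip gauge. They look alike, but one has gone weak and slides on its blade with far less force than the other two: find it by feel, take it off its blade and leave it in the scrap tray. Press the two good clips down gently until they sit fully home on the strip, and do not disturb the spanner, washer and jar near by.

Things in the scene. Friction and masses are not known exactly. Their poses are not given: they have to be found in the camera images.
- stand: The gauge stand, fixed on the bench: flat grey base plate 84 x 230 x 12 mm (x, y, z), origin at the centre of its underside, z up. Three upright steel blades stand on it in a row along its y axis, at x = 0, y = -70, 0 and +70 mm; each is 4 mm thick along x, 20 mm wide along y, and its tip is 44 mm above the origin.
- seat: The black rubber strip along the row, 40 x 190 x 4 mm, fixed on the base plate round the feet of the blades; origin at the centre of its underside, its top is 16 mm above the stand's origin. A clip that is fully home rests on it. It is the only stop; more than 35 N on it is too much.
- clip_a: A spring clip, loose, on one of the blades (which one varies), its x and y axes along the stand's. Origin: centre of its underside; z up. Its upper part is a solid grey block, 30 x 30 mm, 32 to 60 mm above the origin: grip it there, 47 mm up, across the ribbed sides (30 mm apart along x). Below, narrower: two steel jaws, sprung along x, that pinch the blade, and two end cheeks. About 70 g.
- clip_b: A spring clip like clip_a in looks, size and axes, on another blade. Every clip starts 5 to 10 mm above home; home means its origin is 16 mm above the stand's origin. The jaws leave the blade when a clip is raised 26 mm above home.
- clip_c: A spring clip like clip_a in looks, size and axes, on the remaining blade. Steady force to slide a clip up or down its blade, besides its weight (0.7 N): a good clip 7 to 13 N, the weak clip 1.5 to 4 N. Exactly one of the three is weak, any of them.
- tray: The scrap tray, fixed: an empty open aluminium tray 120 x 130 x 24 mm (x, y, z) with 3 mm walls and floor; origin at the centre of its underside.
- spanner: A steel combination spanner lying on the bench, 178 mm long along its y; a bystander.
- washer: A thick steel washer lying flat, 65 mm across, 9 mm high; a bystander.
- jar: A round lidded grease jar, 70 mm across, 71 mm tall; a bystander.
- clip_a_jaw: The front (-x) steel jaw of clip_a, 3 x 21 x 13 mm, 2 to 15 mm above the clip's underside; its origin is the clip's origin while it rests on a blade. A good clip's jaw presses on the blade with about 9 N, a weak one's with under 4 N.
- clip_b_jaw: The front (-x) steel jaw of clip_b, 3 x 21 x 13 mm, 2 to 15 mm above the clip's underside; its origin is the clip's origin while it rests on a blade. A good clip's jaw presses on the blade with about 9 N, a weak one's with under 4 N.
- clip_c_jaw: The front (-x) steel jaw of clip_c, 3 x 21 x 13 mm, 2 to 15 mm above the clip's underside; its origin is the clip's origin while it rests on a blade. A good clip's jaw presses on the blade with about 9 N, a weak one's with under 4 N.
Things that resemble listed ones, but are neither listed nor needed, are in the scene too. What is shaped like the clip_c but blue or purple is not meant. Leave any turquoise look-alike of the clip_b alone.

How it is judged:
By the outcome, as a careful person would: the job done as asked, in the order asked, and still so for the second after the job is handed in, with the robot touching nothing.
It also fails if it takes over 53 s, if anything falls off the work surface, if the arm or the gripper's body presses on something with over 40 N, if the wrist force passes 120 N, or if a joint passes its speed limit or range.

## Robot

A 6-joint arm with a two-finger parallel gripper is mounted at the origin on a cart in front of the work surface, level with it; the furniture and walls round the work are solid. World frame = base frame: x ahead of the robot, y to its left, z up, the work surface at z = 0. Lengths are in m, angles in rad, forces in N, time in s.
With the tool pointing down it reaches from about 0.425 to 1.125 m from the base axis. Payload 14.9 kg.
Tool frame: the origin (TCP) lies on the centre line of the jaws, within the pads' length; the fingertips stand 17 mm ahead of it and the grasp point (between the pads) lies 2 mm behind it (robot.tcp_to_tips is the distance from the TCP to the fingertips, in m); z points along the fingers, y is the direction in which the jaws open and shut (so a half turn about z gives the same grasp; the last joint's range is limited). The gripper opens to 91 mm and grips with 3 to 60 N. Pads are 32 mm wide; open, the fingers measure 118 mm over their backs; the gripper's body (76 mm by 178 mm) begins 60 mm behind the grasp point.
Start: joints at [1.306, 0.379, 1.734, -0, 1.028, -0.033], TCP at [0.161, 0.681, 0.231] pointing down, gripper open.
Joint ranges: [-2.77, 2.77], [-0.74, 2.19], [0, 2.66], [-1.06, 4.2], [0.31, 2.87], [-3.08, 3.08]. Speed limits (rad/s): [1.89, 1.89, 2.39, 3.14, 3.14, 3.14].

## Interface

Orientations are given as a rotation vector (axis times angle).
In Python, from cell import status, read_camera, camera_params, robot gives the robot as it stands.
- The arm moves only by the tool move_arm, never from a script. Its argument "motion" is a list of rows, each a list of 3 entries, a list of its own where there are three numbers: the opening in per cent of the stroke, from 0 (shut) to 100 (fully open), then the shift along the tool's x, y, z in m, then the turn, a rotation vector about the tool's x, y, z in degrees. In form: [[hand, [dx, dy, dz], [rx, ry, rz]], ...]. A call has 1 to 12 rows; each row is the pose to reach, as a shift and turn from the pose commanded when the call began, along the tool's axes at that moment; what a row does not reach only later rows make up. A row lasts 1/10 s, in which the tool goes at most 50 mm and 8.59 degrees, less where a joint would pass 70% of its speed; a pose out of reach is approached as far as the arm can. A call with a gripper value outside its range is refused whole. The fingers move at their own pace and stop on an object; "newtons" is the grip in N (left out, the last holds). Time passes only in rows, so rows that repeat a pose let the fingers close. It gives the time, the measured TCP pose, the force and the opening at its end, in the units of the state.
- status.get_state(): the state, without advancing time (a new reading comes with each control period).
- read_camera(name): name is "side" or "top"; returns (picture, depth): 384x512x3 uint8, red, green, blue; 384x512 float32, m along the optical axis (not along the pixel's ray), 0 where there is no reading.
- camera_params(name): a dict with "K" (3x3 intrinsics, pixels), "D" ([k1, k2, p1, p2, k3] as OpenCV has them; the pictures are not rectified), "view" (4x4, takes a point from world to camera coordinates). Camera axes: x right, y up, looking along -z (the intrinsics and any distortion apply to the point x, -y, -z); pixel columns grow to the right and rows downward; lengths in m; the calibration is good to about 2 mm. A picture is of the moment at which its call begins. camera_params takes no time and is no camera call.
- robot.sign_off(): hands the job in, once; it reports no verdict.
The state is a dict: "time_s": time; "joints": joint angles; "dq": joint speeds; "tau": joint torques, N m; "tcp_pos": TCP position; "orientation": TCP orientation; "force": force on the tool from outside, world axes, zero at the start; "ft_torque": the same for the moment, N m; "finger_gap": finger opening in m.
Only numpy, scipy, OpenCV 4.12 (cv2) and the standard library are available. Lean on these libraries where they do the work, as an engineer would, in place of code of your own. Each camera call takes 0.05 s, during which the arm holds its last target.

## Working session

There is one attempt and no reset: what is moved stays moved. The work goes in short steps, Python scripts to look and compute and a tool call to move; the robot and the scene stay as the last step left them, time stands still between calls to the robot, and variables do not carry over. Pictures are saved under pics/ and viewed, and the job is handed in when it is done.

Besides the shell and the picture viewer there is one more tool, called after ">>>" as name(argument=value, ...), one argument or row to a line, values as JSON. move_arm: Moves the arm, as the interface text tells. Its arguments: {"type":"object","properties":{"motion":{"type":"array"},"newtons":{"type":"number"}},"required":["motion"]}

```bash
ls; mkdir -p pics; python3 - <<'E'
from cell import status, read_camera, camera_params, robot
import cv2,numpy as np
for n in("side","top"):
    im,d=read_camera(n); np.savez(f"{n}0.npz",im=im,d=d)
    cv2.imwrite(f"pics/{n}0.png",im[:,:,::-1]); p=camera_params(n); print(n,p["K"],p["D"],np.round(p["view"],4))
print(status.get_state(),robot.tcp_to_tips)
E
```

```text
pics
side [[474.77269852   0.         255.17325556]
 [  0.         474.77269852 189.77384587]
 [  0.           0.           1.        ]] [0.06281792 0.         0.         0.         0.        ] [[-0.999  -0.0426  0.0107  0.579 ]
 [ 0.0301 -0.4844  0.8744 -0.0795]
 [-0.0321  0.8738  0.4852 -1.169 ]
 [ 0.      0.      0.      1.    ]]
top [[353.35745252   0.         252.00019394]
 [  0.         353.35745252 192.69819963]
 [  0.           0.           1.        ]] [-0.06782027  0.          0.          0.          0.        ] [[-0.0249 -0.9997  0.0027 -0.0097]
 [ 0.9827 -0.0239  0.1838 -0.5737]
 [-0.1836  0.0073  0.983  -0.879 ]
 [ 0.      0.      0.      1.    ]]
{'time_s': 0.1, 'joints': array([ 1.30570096e+00,  3.79396764e-01,  1.73474402e+00, -1.05845810e-05,
        1.02851954e+00, -3.32797611e-02]), 'dq': array([-0.00115104, -0.00181615, -0.00200827, -0.00013583, -0.0001757 ,
        0.00013259]), 'tau': array([-6.08653972e-04, -7.65035248e+01, -4.35290122e+01,  6.50985818e-02,
        3.98619426e-02, -4.16582361e-05]), 'tcp_pos': array([0.16072073, 0.68092817, 0.23031471]), 'orientation': array([-3.63294418e-01, -3.12036505e+00,  1.66049135e-03]), 'force': array([ 0.06916761,  0.64085012, -0.25402135]), 'ft_torque': array([ 0.00013066, -0.01954555, -0.01371614]), 'finger_gap': 0.09160461808343251} 0.017
```

View pics/top0.png

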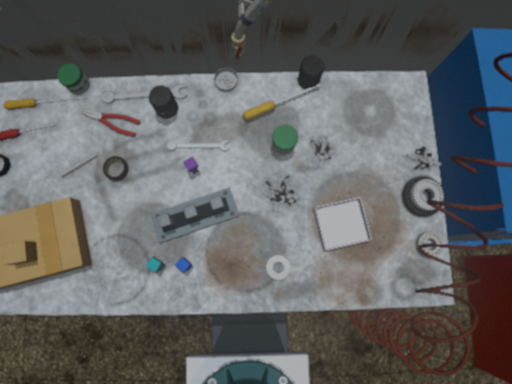

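View pics/side0.png

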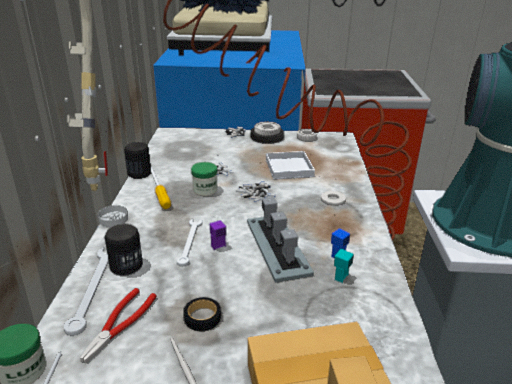

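The top view shows the stand at about (195,215), the clips in a row on it, the tray at (342,224), the washer at (278,267), the spanner at (198,146) and the jar at (285,138). Purple, blue and turquoise decoys stand near the gauge. I'll take enlarged crops of the stand next.

```bash
cat > h.py <<'E'
import numpy as np,cv2
from cell import camera_params
P={n:camera_params(n) for n in("side","top")}
def ray(n,uv):
    p=P[n];V=p["view"];q=cv2.undistortPoints(np.array([[uv]],float),p["K"],p["D"])[0,0]
    d=np.array([q[0],-q[1],-1.]);R=V[:3,:3];c=-R.T@V[:3,3]
    return c,R.T@d
def onz(n,uv,z):
    c,d=ray(n,uv);return c+d*(z-c[2])/d[2]
def bydepth(n,uv,dep):
    c,d=ray(n,uv);return c+d*dep
def proj(n,X):
    p=P[n];X=np.atleast_2d(X);C=X@p["view"][:3,:3].T+p["view"][:3,3]
    C=C*[1,-1,-1];return cv2.projectPoints(C,np.zeros(3),np.zeros(3),p["K"],p["D"])[0][:,0]
def cloud(n,d):
    p=P[n];h,w=d.shape;u,v=np.meshgrid(np.arange(w),np.arange(h))
    q=cv2.undistortPoints(np.stack([u,v],-1).reshape(-1,1,2).astype(float),p["K"],p["D"])[:,0]
    C=np.stack([q[:,0],-q[:,1],-np.ones(len(q))],1)*d.reshape(-1,1)
    V=p["view"];return ((C-V[:3,3])@V[:3,:3]).reshape(h,w,3)
E
python3 - <<'E'
from h import *
t=np.load("top0.npz");s=np.load("side0.npz")
a=cv2.resize(t["im"][180:250,140:250],None,fx=7,fy=7,interpolation=cv2.INTER_NEAREST)
b=cv2.resize(s["im"][185:285,235:325],None,fx=6,fy=6,interpolation=cv2.INTER_NEAREST)
cv2.imwrite("pics/tc.png",a[:,:,::-1]);cv2.imwrite("pics/sc.png",b[:,:,::-1])
X=cloud("top",t["d"])
for n,uv in dict(bench=(250,120),tray=(342,224),jar=(285,135),washer=(270,267),clip=(195,212)).items(): print(n,np.round(X[uv[1],uv[0]],4))
# block tops
r=X[180:250,140:250]
z=r[...,2]
m=((z>0.07)&(z<.12)).astype(np.uint8)
nc,l,st,ce=cv2.connectedComponentsWithStats(m)
for i in range(1,nc):
    if st[i,4]<10: continue
    p=r[l==i];zt=np.median(p[p[:,2]>p[:,2].max()-.01][:,2]);k=p[p[:,2]>zt-.004]
    print(st[i],ce[i]+[140,180],'ztop',zt,k.mean(0),(k.min(0)+k.max(0))/2,np.ptp(k,axis=0))
E
```

```text
bench [ 0.7982 -0.0237  0.001 ]
tray [ 0.4886 -0.2685  0.0075]
jar [ 0.7243 -0.1157  0.0723]
washer [ 0.3787 -0.0671  0.0099]
clip [ 0.4021 -0.017   0.9695]
[ 70  15  14  15 146] [216.6369863 202.3630137] ztop 0.0830851825824924 [0.54565688 0.06678965 0.08319837] [0.54645103 0.0672161  0.08290564] [0.03600465 0.03318684 0.0070875 ]
[ 44  24  14  15 155] [190.45806452 211.17419355] ztop 0.08498795170300646 [0.52424152 0.13373595 0.08511647] [0.52453837 0.13338578 0.0850335 ] [0.03546953 0.03326218 0.00737938]
[ 17  33  16  15 161] [164.20496894 220.23602484] ztop 0.08416305365377097 [0.50293684 0.20084557 0.08421977] [0.50304263 0.20133099 0.0844444 ] [0.03506982 0.03341168 0.00806192]
```

View pics/tc.png

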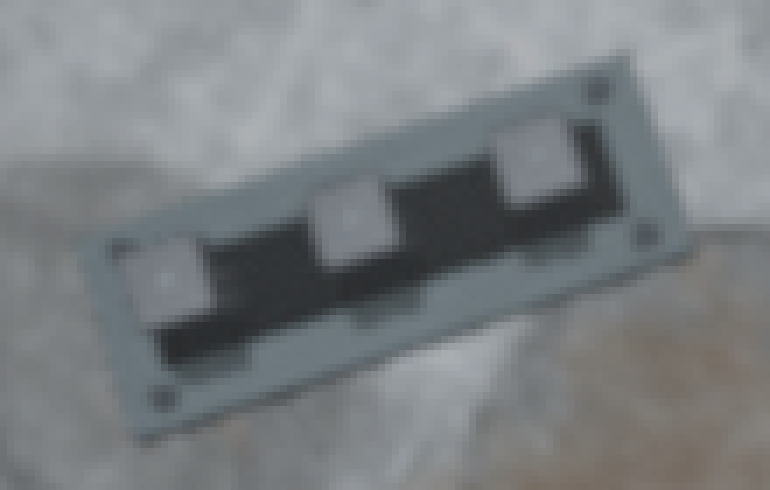

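View pics/sc.png

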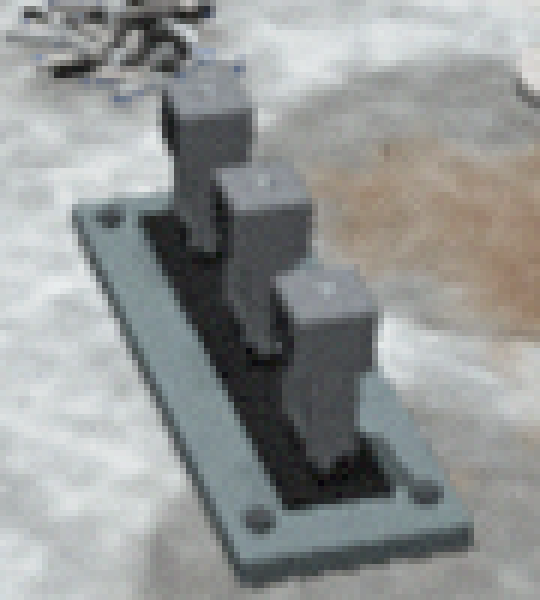

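The three block tops are at z 83–85 mm, as expected for clips 7–9 mm above home. They are 70 mm apart, which matches the gauge. I'll refine them with the side view and work out the moves.

```bash
python3 - <<'E'
from h import *
from scipy.spatial.transform import Rotation as R
t=np.load("top0.npz");s=np.load("side0.npz")
T=np.array([[.5457,.0668,.083],[.5242,.1337,.085],[.5029,.2008,.084]])
S=cloud("side",s["d"])
for c in T:
    k=S[(np.linalg.norm(S[...,:2]-c[:2],axis=-1)<.032)&(S[...,2]>.076)&(S[...,2]<.1)]
    zt=np.percentile(k[:,2],80)
    k=k[k[:,2]>zt-.003]
    print("side",len(k),np.median(k[:,2]),k.mean(0),(k.min(0)+k.max(0))/2)
    (cx,cy),sz,ang=cv2.minAreaRect((k[:,:2]*1000).astype(np.float32));print("  rect",cx,cy,sz,ang)
X=cloud("top",t["d"])
for c in T:
    k=X[(np.linalg.norm(X[...,:2]-c[:2],axis=-1)<.032)&(X[...,2]>c[2]-.004)&(X[...,2]<.1)]
    print("top rect",cv2.minAreaRect((k[:,:2]*1000).astype(np.float32)))
# stand plate via top colour/height
m=((X[...,2]>.009)&(X[...,2]<.0145)); m[:, :140]=0;m[:,250:]=0;m[:180]=0;m[250:]=0
k=X[m];print("plate",cv2.minAreaRect((k[:,:2]*1000).astype(np.float32)))
hsv=cv2.cvtColor(t["im"],cv2.COLOR_RGB2HSV)
m=np.zeros(X.shape[:2],bool);m[185:260,305:380]=1;m&=(X[...,2]>.014)
k=X[m];print("tray rim",len(k),np.median(k[:,2]),cv2.minAreaRect((k[:,:2]*1000).astype(np.float32)))
# highest obstacle between
k=X[(X[...,0]>.2)&(X[...,0]<.75)&(X[...,1]>-.4)&(X[...,1]<.8)];print("max z",k[k[:,2]<.5][:,2].max())
o=R.from_rotvec([-3.63294418e-01,-3.12036505e+00,1.66e-3]).as_matrix();print(o.round(4))
E
```

```text
side 86 0.0841281485707718 [0.54565401 0.07094235 0.08411817] [0.54599828 0.07143893 0.08410812]
  rect 545.3076782226562 69.34523010253906 (29.460857391357422, 31.964683532714844) 20.190229415893555
side 105 0.08591374346552995 [0.52433745 0.13808391 0.08579928] [0.52433815 0.13510758 0.08638745]
  rect 524.236572265625 136.47657775878906 (29.634578704833984, 33.25470733642578) 14.99697208404541
side 125 0.0854147942695069 [0.50321498 0.20438903 0.08549438] [0.50314076 0.20353636 0.08612145]
  rect 502.8177795410156 202.50119018554688 (29.8818416595459, 31.048107147216797) 18.237218856811523
top rect ((545.8983154296875, 67.13928985595703), (31.341785430908203, 29.68557357788086), 18.390104293823242)
top rect ((524.5462646484375, 134.27337646484375), (30.379852294921875, 29.754005432128906), 19.292369842529297)
top rect ((503.23931884765625, 201.31631469726562), (29.73280906677246, 30.405000686645508), 18.003482818603516)
plate ((524.8052978515625, 134.41299438476562), (84.74053192138672, 231.4996795654297), 17.697214126586914)
tray rim 319 0.023690993407578513 ((472.7326354980469, -170.62379455566406), (121.05774688720703, 327.78277587890625), 10.522412300109863)
max z 0.1189701274271447
[[-9.733e-01  2.297e-01 -3.000e-04]
 [ 2.297e-01  9.733e-01 -1.000e-03]
 [ 0.000e+00 -1.100e-03 -1.000e+00]]
```

>>> move_arm(
  motion=[
    [60,[-0.22,-0.19,0],[0,0,30]],
    [60,[-0.22,-0.19,0],[0,0,30]],
    [60,[-0.22,-0.19,0],[0,0,30]],
    [60,[-0.22,-0.19,0],[0,0,30]],
    [60,[-0.22,-0.19,0],[0,0,30]],
    [60,[-0.22,-0.19,0],[0,0,30]],
    [60,[-0.4437,-0.3882,0.0707],[0,0,59]],
    [60,[-0.4437,-0.3882,0.0707],[0,0,59]],
    [60,[-0.4437,-0.3882,0.0707],[0,0,59]],
    [60,[-0.4437,-0.3882,0.0707],[0,0,59]],
    [60,[-0.4437,-0.3882,0.0707],[0,0,59]],
    [60,[-0.4437,-0.3882,0.0707],[0,0,59]],
  ],
)

```text
time_s: 1.3
tcp_pos: [0.5002, 0.2053, 0.1614]
orientation: [1.853, 2.537, 0.0]
force: [0.2, 1.1, 0.2]
finger_gap: 0.0552
```

```bash
cat > st.py <<'E'
from h import *
from cell import status
from scipy.spatial.transform import Rotation as R
s=status.get_state();o=R.from_rotvec(s["orientation"]).as_matrix()
print("t",s["time_s"],"p",s["tcp_pos"].round(4),"F",s["force"].round(2),"M",s["ft_torque"].round(2),"gap",round(s["finger_gap"],4))
print(o.round(4).tolist(), s["joints"].round(3))
def to(p): print("shift to",p,(o.T@(np.array(p)-s["tcp_pos"])).round(4))
def tools(): print("F tool",(o.T@s["force"]).round(2))
tools()
E
python3 -c "
from st import *
to([.5034,.2012,.16]);to([.5034,.2012,.068])"
```

```text
t 1.3 p [0.5002 0.2053 0.1614] F [0.24 1.14 0.21] M [-0.07  0.02  0.02] gap 0.0552
[[-0.3042, 0.9526, 0.0], [0.9526, 0.3042, 0.0], [0.0, 0.0001, -1.0]] [0.346 0.23  2.089 0.    0.823 0.037]
F tool [ 1.01  0.58 -0.21]
shift to [0.5034, 0.2012, 0.16] [-0.0049  0.0018  0.0014]
shift to [0.5034, 0.2012, 0.068] [-0.0049  0.0018  0.0934]
```

>>> move_arm(
  motion=[
    [60,[0,0,0.04],[0,0,0]],
    [60,[0,0,0.04],[0,0,0]],
    [60,[0,0,0.04],[0,0,0]],
  ],
)

```text
time_s: 1.6
tcp_pos: [0.4988, 0.2073, 0.1218]
orientation: [-1.852, -2.536, 0.003]
force: [-0.2, 0.5, -0.6]
finger_gap: 0.0546
```

```bash
python3 -c "
from st import *
to([.5034,.2012,.070])"
```

```text
t 1.6 p [0.4988 0.2073 0.1218] F [-0.18  0.55 -0.6 ] M [-0.06  0.06  0.05] gap 0.0546
[[-0.3045, 0.9525, -0.0021], [0.9525, 0.3045, -0.0007], [-0.0, -0.0022, -1.0]] [0.351 0.296 2.099 0.    0.749 0.041]
F tool [ 0.58 -0.    0.6 ]
shift to [0.5034, 0.2012, 0.07] [-0.0072  0.0027  0.0518]
```

>>> move_arm(
  motion=[
    [60,[-0.0072,0.0027,0.01],[0,0,0]],
    [60,[-0.0072,0.0027,0.01],[0,0,0]],
    [60,[-0.0072,0.0027,0.01],[0,0,0]],
  ],
)

```text
time_s: 1.9
tcp_pos: [0.5044, 0.2016, 0.1125]
orientation: [1.852, 2.537, 0.001]
force: [-1.0, 0.9, 0.3]
finger_gap: 0.0548
```

```bash
python3 -c "
from st import *
to([.5034,.2012,.070])"
```

```text
t 1.9 p [0.5044 0.2016 0.1125] F [-1.03  0.87  0.26] M [-0.09  0.06  0.03] gap 0.0548
[[-0.3049, 0.9524, 0.0006], [0.9524, 0.3049, 0.0002], [0.0, 0.0007, -1.0]] [0.337 0.315 2.097 0.    0.729 0.028]
F tool [ 1.15 -0.72 -0.26]
shift to [0.5034, 0.2012, 0.07] [-0.0001 -0.0011  0.0425]
```

>>> move_arm(
  motion=[
    [60,[0,-0.001,0.0425],[0,0,0]],
    [60,[0,-0.001,0.0425],[0,0,0]],
    [60,[0,-0.001,0.0425],[0,0,0]],
  ],
)

```text
time_s: 2.2
tcp_pos: [0.5029, 0.201, 0.0698]
orientation: [-1.852, -2.537, 0.002]
force: [0.6, 0.1, 0.6]
finger_gap: 0.0543
```

```bash
python3 - <<'E'
from st import *
to([.5034,.2012,.070])
from cell import read_camera
im,d=read_camera("side")
cv2.imwrite("pics/s1.png",cv2.resize(im[150:300,200:350],None,fx=4,fy=4)[:,:,::-1])
E
```

```text
t 2.2 p [0.5029 0.201  0.0698] F [0.58 0.14 0.6 ] M [-0.09  0.07  0.02] gap 0.0543
[[-0.3047, 0.9524, -0.0014], [0.9524, 0.3047, -0.0005], [-0.0, -0.0015, -1.0]] [ 0.337  0.39   2.102 -0.     0.651  0.028]
F tool [-0.04  0.59 -0.6 ]
shift to [0.5034, 0.2012, 0.07] [ 0.0001  0.0005 -0.0002]
```

View pics/s1.png

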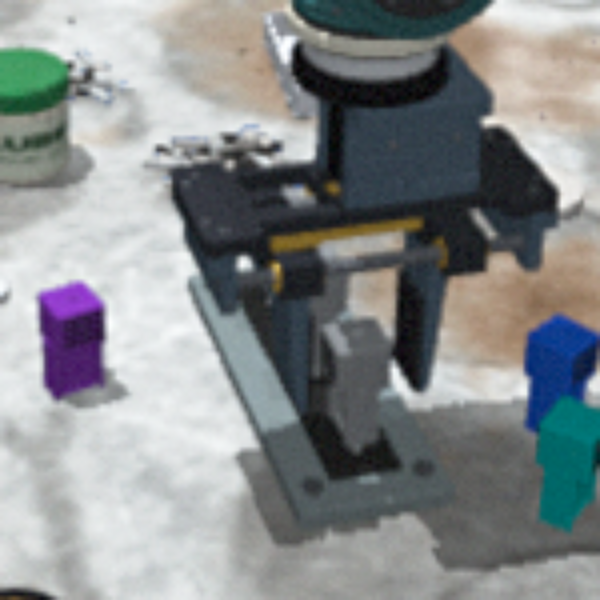

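```bash
python3 - <<'E'
from h import *
c=np.array([.5034,.2012,0]);x=np.array([.9527,.304,0]);y=np.array([-.304,.9527,0])
for n,p in dict(fm=c-x*.027+y*.016+[0,0,.053],fp=c+x*.027+y*.016+[0,0,.053],fmb=c-x*.027-y*.016+[0,0,.053],top=c+[0,0,.085]).items():
    print(n,((proj("side",p)[0]-[200,150])*4).round())
E
```

```text
fm [412. 392.]
fp [312. 408.]
fmb [391. 358.]
top [355. 331.]
```

The image shows the fingers straddling the left clip, with their tips at about (312,408) and (412,390), where projection predicts them. I'll close gently first.

>>> move_arm(
  motion=[
    [0,[0,0.0004,0],[0,0,0]],
    [0,[0,0.0004,0],[0,0,0]],
    [0,[0,0.0004,0],[0,0,0]],
    [0,[0,0.0004,0],[0,0,0]],
    [0,[0,0.0004,0],[0,0,0]],
    [0,[0,0.0004,0],[0,0,0]],
  ],
  newtons=10,
)

```text
time_s: 2.85
tcp_pos: [0.5037, 0.201, 0.0695]
orientation: [1.853, 2.537, 0.0]
force: [-0.3, -0.3, 2.2]
finger_gap: 0.03
```

```bash
python3 -c "
from st import *
to([.5034,.2012,.070])"
```

```text
t 2.85 p [0.5037 0.201  0.0695] F [-0.28 -0.29  2.22] M [-0.12  0.19  0.02] gap 0.03
[[-0.3043, 0.9526, 0.0], [0.9526, 0.3043, 0.0], [-0.0, 0.0, -1.0]] [ 0.337  0.391  2.102 -0.     0.649  0.027]
F tool [-0.19 -0.36 -2.22]
shift to [0.5034, 0.2012, 0.07] [ 0.0003 -0.0002 -0.0005]
```

>>> move_arm(
  motion=[
    [0,[0,0,0],[0,0,0]],
    [0,[0,0,0.001],[0,0,0]],
    [0,[0,0,0.002],[0,0,0]],
    [0,[0,0,0.003],[0,0,0]],
  ],
  newtons=35,
)

```text
time_s: 3.25
tcp_pos: [0.5037, 0.201, 0.0663]
orientation: [-1.853, -2.537, 0.0]
force: [-1.6, -1.3, 2.3]
finger_gap: 0.0294
```

```bash
python3 -c "
from st import *"
```

```text
t 3.25 p [0.5037 0.201  0.0663] F [-1.56 -1.35  2.34] M [-0.17  0.25 -0.04] gap 0.0294
[[-0.3043, 0.9526, -0.0], [0.9526, 0.3043, -0.0], [-0.0, -0.0, -1.0]] [0.337 0.397 2.102 0.    0.643 0.027]
F tool [-0.81 -1.89 -2.34]
```

>>> move_arm(
  motion=[
    [0,[0,0,-0.0005],[0,0,0]],
    [0,[0,0,-0.001],[0,0,0]],
    [0,[0,0,-0.0015],[0,0,0]],
  ],
)

```text
time_s: 3.55
tcp_pos: [0.5034, 0.2009, 0.0677]
orientation: [-1.853, -2.537, 0.001]
force: [-1.4, 1.1, -2.5]
finger_gap: 0.0299
```

>>> move_arm(
  motion=[
    [0,[0,0,-0.0005],[0,0,0]],
    [0,[0,0,-0.001],[0,0,0]],
    [0,[0,0,-0.0015],[0,0,0]],
  ],
)

```text
time_s: 3.85
tcp_pos: [0.5036, 0.201, 0.0694]
orientation: [-1.853, -2.537, 0.0]
force: [-1.4, -1.0, -3.4]
finger_gap: 0.0298
```

The left clip slides with about 2.5 N in both directions, so it's the weak one. I'll lift it off its blade.

>>> move_arm(
  motion=[
    [0,[0,0,-0.004],[0,0,0]],
    [0,[0,0,-0.008],[0,0,0]],
    [0,[0,0,-0.012],[0,0,0]],
    [0,[0,0,-0.016],[0,0,0]],
    [0,[0,0,-0.022],[0,0,0]],
    [0,[0,0,-0.03],[0,0,0]],
    [0,[0,0,-0.05],[0,0,0]],
    [0,[0,0,-0.08],[0,0,0]],
    [0,[0,0,-0.08],[0,0,0]],
  ],
)

```text
time_s: 4.75
tcp_pos: [0.5059, 0.2018, 0.1534]
orientation: [1.851, 2.534, 0.008]
force: [0.7, -0.1, -0.7]
finger_gap: 0.0299
```

```bash
python3 - <<'E'
from st import *
from cell import read_camera
im,d=read_camera("side")
cv2.imwrite("pics/s2.png",cv2.resize(im[120:300,200:350],None,fx=4,fy=4)[:,:,::-1][:600])
t=np.load("top0.npz");X=cloud("top",t["d"])
# tray: enclosed non-bench heights near it, connected
m=np.zeros(X.shape[:2],np.uint8);m[188:258,308:378]=1
m&=((X[...,2]>.012)&(X[...,2]<.04)).astype(np.uint8)
n,l,stt,ce=cv2.connectedComponentsWithStats(m,connectivity=8)
for i in range(1,n):
    if stt[i,4]>30:
        k=X[l==i];print(stt[i],np.median(k[:,2]),cv2.minAreaRect((k[:,:2]*1000).astype(np.float32)))
E
```

```text
t 4.75 p [0.5059 0.2018 0.1534] F [ 0.65 -0.09 -0.71] M [-0.08  0.03  0.06] gap 0.0299
[[-0.3044, 0.9525, 0.0057], [0.9525, 0.3044, 0.002], [0.0002, 0.006, -1.0]] [0.337 0.247 2.087 0.    0.802 0.027]
F tool [-0.29  0.59  0.71]
[314 197  58  54 309] 0.023158290955146054 ((490.4068298339844, -266.7215881347656), (121.34124755859375, 132.18226623535156), 11.067193984985352)
```

View pics/s2.png

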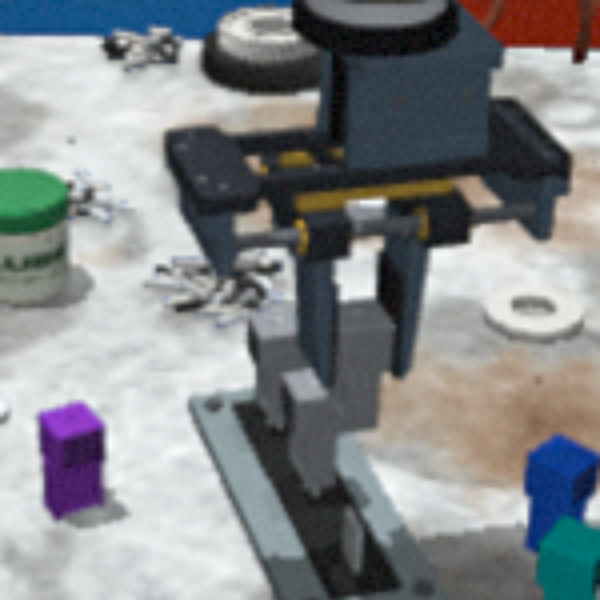

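The picture shows the clip held clear at about (365,360). The left blade is bare at (352,540), and the other two clips are untouched. Next I carry it to the tray.

>>> move_arm(
  motion=[
    [0,[-0.4417,-0.1578,-0.005],[0,0,7]],
    [0,[-0.4417,-0.1578,-0.005],[0,0,7]],
    [0,[-0.4417,-0.1578,-0.005],[0,0,7]],
    [0,[-0.4417,-0.1578,-0.005],[0,0,7]],
    [0,[-0.4417,-0.1578,-0.005],[0,0,7]],
    [0,[-0.4417,-0.1578,-0.005],[0,0,7]],
    [0,[-0.4417,-0.1578,-0.005],[0,0,7]],
    [0,[-0.4417,-0.1578,-0.005],[0,0,7]],
    [0,[-0.4417,-0.1578,-0.005],[0,0,7]],
    [0,[-0.4417,-0.1578,-0.005],[0,0,7]],
    [0,[-0.4417,-0.1578,-0.005],[0,0,7]],
    [0,[-0.4417,-0.1578,-0.005],[0,0,7]],
  ],
)

```text
time_s: 6.0
tcp_pos: [0.4873, -0.2675, 0.1538]
orientation: [-2.005, -2.418, 0.0]
force: [0.4, 0.6, -0.5]
finger_gap: 0.03
```

>>> move_arm(
  motion=[
    [0,[0,0,0],[0,0,0]],
    [0,[0,0,0],[0,0,0]],
    [0,[0,0,0],[0,0,0]],
  ],
)

```text
time_s: 6.3
tcp_pos: [0.4879, -0.2669, 0.1544]
orientation: [-2.003, -2.42, -0.0]
force: [-1.2, -0.4, -0.5]
finger_gap: 0.0299
```

```bash
python3 - <<'E'
from st import *
to([.490,-.267,.055])
E
```

```text
t 6.3 p [ 0.4879 -0.2669  0.1544] F [-1.23 -0.41 -0.51] M [-0.14 -0.01  0.03] gap 0.0299
[[-0.1872, 0.9823, -0.0001], [0.9823, 0.1872, 0.0001], [0.0001, -0.0001, -1.0]] [-0.543  0.264  2.061  0.     0.817 -0.731]
F tool [-0.18 -1.29  0.51]
shift to [0.49, -0.267, 0.055] [-0.0005  0.002   0.0994]
```

>>> move_arm(
  motion=[
    [0,[0,0.002,0.03],[0,0,0]],
    [0,[0,0.002,0.06],[0,0,0]],
    [0,[0,0.002,0.085],[0,0,0]],
    [0,[0,0.002,0.1],[0,0,0]],
    [0,[0,0.002,0.1],[0,0,0]],
    [0,[0,0.002,0.102],[0,0,0]],
    [0,[0,0.002,0.104],[0,0,0]],
  ],
)

```text
time_s: 7.0
tcp_pos: [0.4905, -0.2678, 0.0515]
orientation: [2.003, 2.418, 0.0]
force: [0.1, -0.2, -0.5]
finger_gap: 0.0299
```

>>> move_arm(
  motion=[
    [0,[0,0,0.0005],[0,0,0]],
    [0,[0,0,0.001],[0,0,0]],
  ],
)

```text
time_s: 7.2
tcp_pos: [0.49, -0.2676, 0.05]
orientation: [2.004, 2.418, 0.0]
force: [-1.1, -0.2, -0.9]
finger_gap: 0.0298
```

>>> move_arm(
  motion=[
    [0,[0,0,0.0005],[0,0,0]],
    [0,[0,0,0.001],[0,0,0]],
  ],
)

```text
time_s: 7.4
tcp_pos: [0.4899, -0.2675, 0.0486]
orientation: [2.004, 2.419, 0.0]
force: [-0.8, 0.1, 5.3]
finger_gap: 0.0301
```

Contact with the tray floor (5 N). I'll release and retreat.

>>> move_arm(
  motion=[
    [0,[0,0,-0.0006],[0,0,0]],
    [55,[0,0,-0.0006],[0,0,0]],
    [55,[0,0,-0.0006],[0,0,0]],
    [55,[0,0,-0.0006],[0,0,0]],
    [55,[0,0,-0.01],[0,0,0]],
    [55,[0,0,-0.04],[0,0,0]],
    [55,[0,0,-0.08],[0,0,0]],
    [55,[0,0,-0.11],[0,0,0]],
    [55,[0,0,-0.11],[0,0,0]],
  ],
)

```text
time_s: 8.3
tcp_pos: [0.4917, -0.2686, 0.163]
orientation: [2.0, 2.414, 0.002]
force: [-0.2, -0.8, 0.3]
finger_gap: 0.0501
```

```bash
python3 - <<'E'
from st import *
from cell import read_camera
im,d=read_camera("side")
cv2.imwrite("pics/s3.png",cv2.resize(im[100:290,180:360],None,fx=3,fy=3)[:,:,::-1])
to([.546,.0678,.15]); to([.5247,.1345,.15])
E
```

```text
t 8.3 p [ 0.4917 -0.2686  0.163 ] F [-0.22 -0.78  0.31] M [-0.1  -0.05  0.02] gap 0.0501
[[-0.186, 0.9825, 0.0057], [0.9825, 0.1861, -0.0034], [-0.0044, 0.0049, -1.0]] [-0.541  0.254  2.053 -0.     0.828 -0.729]
F tool [-0.73 -0.35 -0.3 ]
shift to [0.546, 0.0678, 0.15] [0.3205 0.1158 0.0122]
shift to [0.5247, 0.1345, 0.15] [0.39   0.1073 0.0118]
```

View pics/s3.png

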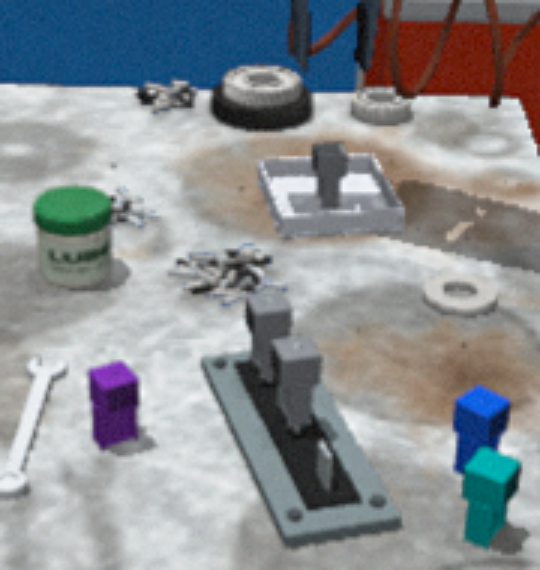

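The picture shows the weak clip standing inside the tray at (330,175), and the bystanders are undisturbed. Next is the right clip.

>>> move_arm(
  motion=[
    [60,[0.3205,0.1158,0.0122],[0,0,-7]],
    [60,[0.3205,0.1158,0.0122],[0,0,-7]],
    [60,[0.3205,0.1158,0.0122],[0,0,-7]],
    [60,[0.3205,0.1158,0.0122],[0,0,-7]],
    [60,[0.3205,0.1158,0.0122],[0,0,-7]],
    [60,[0.3205,0.1158,0.0122],[0,0,-7]],
    [60,[0.3205,0.1158,0.0122],[0,0,-7]],
    [60,[0.3205,0.1158,0.0122],[0,0,-7]],
    [60,[0.3205,0.1158,0.0122],[0,0,-7]],
    [60,[0.3205,0.1158,0.0122],[0,0,-7]],
    [60,[0.3205,0.1158,0.0122],[0,0,-7]],
    [60,[0.3205,0.1158,0.0122],[0,0,-7]],
  ],
)

```text
time_s: 9.55
tcp_pos: [0.5438, 0.0681, 0.1461]
orientation: [-1.855, -2.536, 0.0]
force: [-0.4, 0.9, 0.8]
finger_gap: 0.0548
```

```bash
python3 - <<'E'
from st import *
to([.546,.0678,.11]);to([.546,.0678,.068])
E
```

```text
t 9.55 p [0.5438 0.0681 0.1461] F [-0.37  0.88  0.82] M [-0.07  0.03 -0.01] gap 0.0548
[[-0.303, 0.953, -0.0002], [0.953, 0.303, -0.0], [0.0, -0.0002, -1.0]] [ 0.082  0.266  2.079 -0.     0.797 -0.226]
F tool [ 0.95 -0.08 -0.82]
shift to [0.546, 0.0678, 0.11] [-0.0009  0.002   0.0361]
shift to [0.546, 0.0678, 0.068] [-0.0009  0.002   0.0781]
```

>>> move_arm(
  motion=[
    [60,[-0.001,0.002,0.03],[0,0,0]],
    [60,[-0.001,0.002,0.05],[0,0,0]],
    [60,[-0.001,0.002,0.065],[0,0,0]],
    [60,[-0.001,0.002,0.077],[0,0,0]],
    [60,[-0.001,0.002,0.077],[0,0,0]],
    [60,[-0.001,0.002,0.077],[0,0,0]],
  ],
)

```text
time_s: 10.15
tcp_pos: [0.5464, 0.0686, 0.0695]
orientation: [1.853, 2.537, 0.0]
force: [-0.5, -0.4, -0.6]
finger_gap: 0.0547
```

```bash
python3 - <<'E'
from st import *
to([.546,.0678,.069])
E
```

```text
t 10.15 p [0.5464 0.0686 0.0695] F [-0.51 -0.37 -0.57] M [-0.1   0.04  0.04] gap 0.0547
[[-0.3042, 0.9526, 0.0002], [0.9526, 0.3042, 0.0], [-0.0, 0.0002, -1.0]] [ 0.083  0.401  2.085 -0.     0.655 -0.227]
F tool [-0.19 -0.6   0.57]
shift to [0.546, 0.0678, 0.069] [-0.0006 -0.0006  0.0005]
```

>>> move_arm(
  motion=[
    [0,[-0.0006,-0.0006,0],[0,0,0]],
    [0,[-0.0006,-0.0006,0],[0,0,0]],
    [0,[-0.0006,-0.0006,0],[0,0,0]],
    [0,[-0.0006,-0.0006,0],[0,0,0]],
    [0,[-0.0006,-0.0006,0],[0,0,0]],
    [0,[-0.0006,-0.0006,0],[0,0,0]],
  ],
  newtons=12,
)

```text
time_s: 10.75
tcp_pos: [0.5458, 0.0679, 0.0696]
orientation: [1.853, 2.537, -0.0]
force: [-2.9, -1.8, 6.6]
finger_gap: 0.0299
```

>>> move_arm(
  motion=[
    [0,[0,0,0],[0,0,0]],
    [0,[0,0,0.0005],[0,0,0]],
    [0,[0,0,0.001],[0,0,0]],
    [0,[0,0,0.0015],[0,0,0]],
    [0,[0,0,0.002],[0,0,0]],
  ],
  newtons=40,
)

```text
time_s: 11.25
tcp_pos: [0.5458, 0.0679, 0.0676]
orientation: [-1.853, -2.537, 0.0]
force: [-2.9, -1.5, 8.8]
finger_gap: 0.0297
```

```bash
python3 - <<'E'
from st import *
E
```

```text
t 11.25 p [0.5458 0.0679 0.0676] F [-2.89 -1.5   8.75] M [-0.3   0.75  0.01] gap 0.0297
[[-0.3044, 0.9525, -0.0001], [0.9525, 0.3044, -0.0001], [-0.0, -0.0001, -1.0]] [ 0.081  0.403  2.087 -0.     0.652 -0.228]
F tool [-0.55 -3.21 -8.75]
```

It slides at about 9 N, so this is a good clip. I'll continue down in small steps.

>>> move_arm(
  motion=[
    [0,[0,0,0.0005],[0,0,0]],
    [0,[0,0,0.001],[0,0,0]],
    [0,[0,0,0.0015],[0,0,0]],
    [0,[0,0,0.002],[0,0,0]],
  ],
)

```text
time_s: 11.65
tcp_pos: [0.5458, 0.0679, 0.0656]
orientation: [-1.853, -2.537, 0.0]
force: [-3.5, -0.4, 8.1]
finger_gap: 0.0296
```

>>> move_arm(
  motion=[
    [0,[0,0,0.0005],[0,0,0]],
    [0,[0,0,0.001],[0,0,0]],
  ],
)

```text
time_s: 11.85
tcp_pos: [0.5458, 0.0679, 0.0646]
orientation: [-1.853, -2.537, 0.0]
force: [-2.6, -1.4, 9.5]
finger_gap: 0.0298
```

>>> move_arm(
  motion=[
    [0,[0,0,0.0005],[0,0,0]],
    [0,[0,0,0.001],[0,0,0]],
  ],
)

```text
time_s: 12.05
tcp_pos: [0.5458, 0.0679, 0.0636]
orientation: [-1.853, -2.537, 0.0]
force: [-4.2, -0.8, 8.9]
finger_gap: 0.03
```

>>> move_arm(
  motion=[
    [0,[0,0,0.0005],[0,0,0]],
  ],
)

```text
time_s: 12.15
tcp_pos: [0.5458, 0.0679, 0.0631]
orientation: [-1.853, -2.537, 0.0]
force: [-3.2, -1.1, 8.4]
finger_gap: 0.0298
```

>>> move_arm(
  motion=[
    [0,[0,0,0.0005],[0,0,0]],
  ],
)

```text
time_s: 12.25
tcp_pos: [0.5458, 0.0679, 0.0626]
orientation: [-1.853, -2.537, 0.0]
force: [-3.0, -1.9, 8.3]
finger_gap: 0.0296
```

>>> move_arm(
  motion=[
    [0,[0,0,0.0003],[0,0,0]],
  ],
)

```text
time_s: 12.35
tcp_pos: [0.5458, 0.0679, 0.0624]
orientation: [-1.853, -2.537, 0.0]
force: [-5.2, -1.4, 13.5]
finger_gap: 0.0295
```

>>> move_arm(
  motion=[
    [0,[0,0,0.0003],[0,0,0]],
  ],
)

```text
time_s: 12.45
tcp_pos: [0.5458, 0.0679, 0.0623]
orientation: [-1.853, -2.537, 0.0]
force: [-6.4, -1.5, 19.8]
finger_gap: 0.0302
```

>>> move_arm(
  motion=[
    [0,[0,0,0.0003],[0,0,0]],
  ],
)

```text
time_s: 12.55
tcp_pos: [0.5459, 0.0679, 0.0623]
orientation: [-1.853, -2.537, 0.0]
force: [-8.5, -1.3, 24.6]
finger_gap: 0.03
```

```bash
python3 - <<'E'
from st import *
E
```

```text
t 12.55 p [0.5459 0.0679 0.0623] F [-8.54 -1.3  24.65] M [-0.42  1.84 -0.03] gap 0.03
[[-0.3044, 0.9525, -0.0003], [0.9525, 0.3044, -0.0001], [-0.0, -0.0003, -1.0]] [ 0.081  0.413  2.086 -0.     0.642 -0.228]
F tool [  1.37  -8.54 -24.65]
```

Contact on the strip: the force rose from 8.5 to 24.6 N with no further travel, so about 15 N is on the seat. I'll ease off, open and go up.

>>> move_arm(
  motion=[
    [0,[0,0,-0.0008],[0,0,0]],
    [60,[0,0,-0.0008],[0,0,0]],
    [60,[0,0,-0.0008],[0,0,0]],
    [60,[0,0,-0.0008],[0,0,0]],
    [60,[0,0,-0.01],[0,0,0]],
    [60,[0,0,-0.04],[0,0,0]],
    [60,[0,0,-0.065],[0,0,0]],
    [60,[0,0,-0.065],[0,0,0]],
    [60,[0,0,-0.065],[0,0,0]],
  ],
)

```text
time_s: 13.45
tcp_pos: [0.546, 0.068, 0.127]
orientation: [1.852, 2.536, 0.001]
force: [-0.8, 0.7, -0.1]
finger_gap: 0.0546
```

```bash
python3 - <<'E'
from st import *
to([.5247,.1345,.128])
E
```

```text
t 13.45 p [0.546 0.068 0.127] F [-0.8   0.67 -0.1 ] M [-0.12  0.04  0.05] gap 0.0546
[[-0.3044, 0.9526, 0.0014], [0.9526, 0.3044, 0.0001], [-0.0003, 0.0014, -1.0]] [ 0.081  0.3    2.08   0.     0.76  -0.228]
F tool [ 0.88 -0.56  0.1 ]
shift to [0.5247, 0.1345, 0.128] [ 0.0699 -0.0001 -0.0011]
```

>>> move_arm(
  motion=[
    [60,[0.035,0,0],[0,0,0]],
    [60,[0.0699,0,0],[0,0,0]],
    [60,[0.0699,0,0],[0,0,0]],
    [60,[0.0699,0,0.03],[0,0,0]],
    [60,[0.0699,0,0.045],[0,0,0]],
    [60,[0.0699,0,0.056],[0,0,0]],
    [60,[0.0699,0,0.056],[0,0,0]],
    [60,[0.0699,0,0.056],[0,0,0]],
  ],
)

```text
time_s: 14.25
tcp_pos: [0.5246, 0.1343, 0.0704]
orientation: [-1.853, -2.537, 0.001]
force: [0.0, -1.1, 1.2]
finger_gap: 0.0547
```

```bash
python3 - <<'E'
from st import *
to([.5247,.1345,.071])
E
```

```text
t 14.25 p [0.5246 0.1343 0.0704] F [ 0.   -1.11  1.24] M [-0.11  0.06  0.02] gap 0.0547
[[-0.304, 0.9527, -0.0004], [0.9527, 0.304, -0.0001], [0.0, -0.0004, -1.0]] [ 0.208  0.388  2.103 -0.     0.651 -0.101]
F tool [-1.06 -0.33 -1.24]
shift to [0.5247, 0.1345, 0.071] [ 0.0002  0.0001 -0.0006]
```

>>> move_arm(
  motion=[
    [0,[0,0,0],[0,0,0]],
    [0,[0,0,0],[0,0,0]],
    [0,[0,0,0],[0,0,0]],
    [0,[0,0,0],[0,0,0]],
    [0,[0,0,0],[0,0,0]],
    [0,[0,0,0],[0,0,0]],
  ],
  newtons=12,
)

```text
time_s: 14.85
tcp_pos: [0.5245, 0.1345, 0.0707]
orientation: [1.853, 2.537, 0.0]
force: [-2.2, -1.2, 6.7]
finger_gap: 0.03
```

>>> move_arm(
  motion=[
    [0,[0,0,0],[0,0,0]],
    [0,[0,0,0.0005],[0,0,0]],
    [0,[0,0,0.001],[0,0,0]],
    [0,[0,0,0.0015],[0,0,0]],
    [0,[0,0,0.002],[0,0,0]],
    [0,[0,0,0.0025],[0,0,0]],
    [0,[0,0,0.003],[0,0,0]],
  ],
  newtons=40,
)

```text
time_s: 15.55
tcp_pos: [0.5245, 0.1345, 0.0677]
orientation: [-1.853, -2.537, 0.0]
force: [-3.0, -0.8, 8.7]
finger_gap: 0.0298
```

>>> move_arm(
  motion=[
    [0,[0,0,0.0005],[0,0,0]],
    [0,[0,0,0.001],[0,0,0]],
    [0,[0,0,0.0015],[0,0,0]],
  ],
)

```text
time_s: 15.85
tcp_pos: [0.5246, 0.1345, 0.0662]
orientation: [1.853, 2.537, 0.0]
force: [-2.9, -1.2, 8.9]
finger_gap: 0.0298
```

>>> move_arm(
  motion=[
    [0,[0,0,0.0005],[0,0,0]],
    [0,[0,0,0.001],[0,0,0]],
  ],
)

```text
time_s: 16.05
tcp_pos: [0.5246, 0.1345, 0.0652]
orientation: [1.853, 2.537, 0.0]
force: [-3.3, -0.2, 8.5]
finger_gap: 0.03
```

It slides at about 8.7 N, so it's also good. I'll continue.

>>> move_arm(
  motion=[
    [0,[0,0,0.0005],[0,0,0]],
    [0,[0,0,0.001],[0,0,0]],
  ],
)

```text
time_s: 16.25
tcp_pos: [0.5246, 0.1345, 0.0642]
orientation: [1.853, 2.537, 0.0]
force: [-2.5, -1.4, 9.5]
finger_gap: 0.03
```

>>> move_arm(
  motion=[
    [0,[0,0,0.0005],[0,0,0]],
  ],
)

```text
time_s: 16.35
tcp_pos: [0.5246, 0.1345, 0.0637]
orientation: [1.853, 2.537, 0.0]
force: [-3.2, -0.9, 8.9]
finger_gap: 0.03
```

>>> move_arm(
  motion=[
    [0,[0,0,0.0005],[0,0,0]],
  ],
)

```text
time_s: 16.45
tcp_pos: [0.5245, 0.1345, 0.0632]
orientation: [1.853, 2.537, 0.0]
force: [-2.9, -0.3, 7.9]
finger_gap: 0.0302
```

>>> move_arm(
  motion=[
    [0,[0,0,0.0004],[0,0,0]],
  ],
)

```text
time_s: 16.55
tcp_pos: [0.5245, 0.1345, 0.0628]
orientation: [1.853, 2.537, 0.0]
force: [-2.6, -0.4, 9.0]
finger_gap: 0.0302
```

>>> move_arm(
  motion=[
    [0,[0,0,0.0003],[0,0,0]],
  ],
)

```text
time_s: 16.65
tcp_pos: [0.5246, 0.1345, 0.0625]
orientation: [1.853, 2.537, -0.0]
force: [-2.6, -1.2, 8.2]
finger_gap: 0.0301
```

>>> move_arm(
  motion=[
    [0,[0,0,0.0003],[0,0,0]],
  ],
)

```text
time_s: 16.75
tcp_pos: [0.5246, 0.1345, 0.0623]
orientation: [1.853, 2.537, 0.0]
force: [-4.5, -0.9, 7.9]
finger_gap: 0.0297
```

>>> move_arm(
  motion=[
    [0,[0,0,0.0003],[0,0,0]],
  ],
)

```text
time_s: 16.85
tcp_pos: [0.5246, 0.1346, 0.0619]
orientation: [1.853, 2.537, 0.0]
force: [-3.7, -2.1, 9.4]
finger_gap: 0.0298
```

>>> move_arm(
  motion=[
    [0,[0,0,0.0003],[0,0,0]],
  ],
)

```text
time_s: 16.95
tcp_pos: [0.5246, 0.1345, 0.0617]
orientation: [1.853, 2.537, 0.0]
force: [-5.0, -1.0, 15.4]
finger_gap: 0.0295
```

>>> move_arm(
  motion=[
    [0,[0,0,0.0003],[0,0,0]],
  ],
)

```text
time_s: 17.05
tcp_pos: [0.5246, 0.1345, 0.0616]
orientation: [-1.853, -2.537, 0.0]
force: [-7.1, -1.3, 20.8]
finger_gap: 0.0295
```

>>> move_arm(
  motion=[
    [0,[0,0,0.0002],[0,0,0]],
  ],
)

```text
time_s: 17.15
tcp_pos: [0.5246, 0.1345, 0.0616]
orientation: [-1.853, -2.537, 0.0]
force: [-7.0, -1.6, 23.5]
finger_gap: 0.0303
```

Contact again at 23.5 N in total. I'll ease off, open, retreat and look.

>>> move_arm(
  motion=[
    [0,[0,0,-0.0008],[0,0,0]],
    [60,[0,0,-0.0008],[0,0,0]],
    [60,[0,0,-0.0008],[0,0,0]],
    [60,[0,0,-0.0008],[0,0,0]],
    [60,[0,0,-0.01],[0,0,0]],
    [60,[0,0,-0.05],[0,0,0]],
    [60,[0,0,-0.1],[0,0,0]],
    [60,[0,0,-0.12],[0,0,0]],
    [60,[0.15,-0.2,-0.12],[0,0,0]],
    [60,[0.15,-0.2,-0.12],[0,0,0]],
    [60,[0.15,-0.1,-0.12],[0,0,0]],
    [60,[0.15,-0.1,-0.12],[0,0,0]],
  ],
)

```text
time_s: 18.35
tcp_pos: [0.382, 0.2479, 0.1816]
orientation: [1.854, 2.536, 0.002]
force: [1.6, 0.4, 0.0]
finger_gap: 0.0545
```

>>> move_arm(
  motion=[
    [60,[0.15,0.08,0],[0,0,0]],
    [60,[0.15,0.08,0],[0,0,0]],
    [60,[0.15,0.08,0],[0,0,0]],
    [60,[0.15,0.08,0],[0,0,0]],
    [60,[0.15,0.08,0],[0,0,0]],
    [60,[0.15,0.08,0],[0,0,0]],
  ],
)

```text
time_s: 18.95
tcp_pos: [0.4138, 0.4139, 0.1808]
orientation: [1.852, 2.538, -0.001]
force: [-0.2, -0.7, -0.1]
finger_gap: 0.055
```

```bash
python3 - <<'E'
from st import *
from cell import read_camera
im,d=read_camera("side")
im2,d2=read_camera("top")
cv2.imwrite("pics/s4.png",im[:,:,::-1]);cv2.imwrite("pics/t4.png",im2[:,:,::-1])
X=cloud("top",d2);S=cloud("side",d);X0=cloud("top",np.load("top0.npz")["d"]);S0=cloud("side",np.load("side0.npz")["d"])
for n,c in dict(right=(.546,.0678),mid=(.5247,.1345),left=(.5034,.2012),tray=(.49,-.268),jar=(.72,-.115)).items():
    for nm,C in(("top0",X0),("top",X),("side0",S0),("side",S)):
        k=C[(np.linalg.norm(C[...,:2]-c,axis=-1)<.012)&(C[...,2]<.1)]
        print(n,nm,len(k),np.percentile(k[:,2],60).round(4) if len(k) else None)
E
```

```text
t 18.95 p [0.4138 0.4139 0.1808] F [-0.19 -0.71 -0.12] M [-0.14 -0.05 -0.  ] gap 0.055
[[-0.305, 0.9524, -0.0003], [0.9524, 0.305, -0.0004], [-0.0003, -0.0004, -1.0]] [ 0.746  0.268  1.994 -0.     0.88   0.436]
F tool [-0.62 -0.39  0.12]
right top0 74 0.0836
right top 76 0.0764
right side0 77 0.0841
right side 65 0.0768
mid top0 76 0.0861
mid top 76 0.0767
mid side0 99 0.0857
mid side 82 0.0766
left top0 77 0.0846
left top 64 0.0195
left side0 114 0.0847
left side 106 0.0292
tray top0 58 0.0036
tray top 67 0.0642
tray side0 21 0.0044
tray side 35 0.0634
jar top0 59 0.0723
jar top 59 0.0722
jar side0 31 0.0725
jar side 28 0.0727
```

View pics/s4.png

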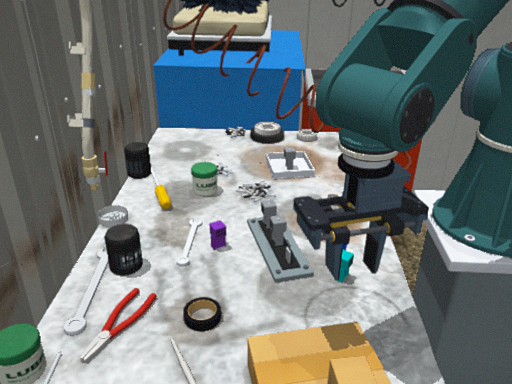

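View pics/t4.png

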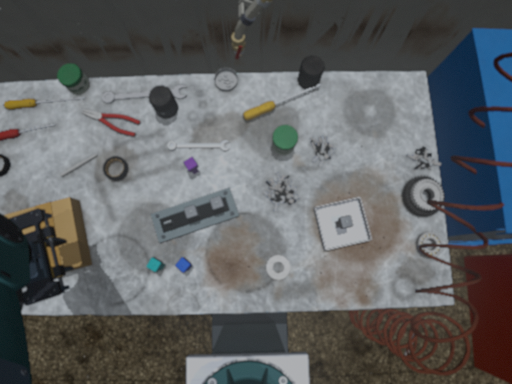

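The side and top views show both good clips seated, the weak clip in the tray at (345,222) in the top view, and everything else in place. Their tops read 76.4–76.8 mm, against 76 mm for home. The arm is clear, so I'm handing in.

```bash
python3 -c "
from cell import robot
print(robot.sign_off())"
```

```text
the job is handed in; nothing more can be done
None
```

The weak clip is in the scrap tray and the two good clips are pressed home. I handed the job in at about 19 s of the 53 s allowed.

- **Weak clip:** It was the left clip (+y end). It slid with about 2.5 N both ways, while the other two took about 8–9 N when pressed. I judged it weak on its own feel and took it off before testing the others, whose forces then confirmed it. It stands upright in the middle of the tray, with its top at 63–64 mm against an expected 63 mm.
- **Good clips:** I pressed the right and middle clips down until travel stopped on the strip. The total push peaked at about 25 N, so roughly 15 N was on the strip. Their tops read 76.4–76.8 mm in both cameras, against 76 mm for home. That difference is within the 2 mm calibration.
- **Surroundings:** In the last pictures the spanner, washer, jar and coloured look-alikes look unmoved, and the arm is clear of everything. I checked the jar by depth as well; the others I compared only by eye.

No check failed. The two cameras disagreed by about 1–4 mm on where the clips stood, so I used the top camera's figures, which matched the base plate. The clips then gripped with only small sideways force.

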